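Show which die goes back into which hole

TASK

Show the helper what to put away and where: with the fingertips straight down a centimetre or two above it, point at the middle of the loose domed (mushroom-headed) die on the bench for a good two seconds, then point in the same way at the one empty hole of the wooden die block for a good two seconds, and finish there, still pointing at the hole. Touch and move nothing, and do not dip down over the middle of any of the other dies; lift well clear between the two.

Things in the scene. Friction and masses are not known exactly. Their poses are not given: they have to be found in the camera images.
- domed_die: Steel setting die, loose, standing on the bench: round shank 28 mm across and 36 mm high under a wider mushroom (domed) head 47 mm across and 22 mm high; 58 mm high in all. The only die with such a head. Origin: centre of its underside, z up.
- domed_die_top (a point): The highest point of the domed die's head, on its axis, 58 mm above the bench.
- square_die: Another loose steel die standing on the bench: shank 28 mm across, head a flat 34 mm square, 52 mm high in all. Origin: centre of its underside.
- square_die_top (a point): Centre of the top of the loose square die, 52 mm above the bench.
- spigot_die: Another loose steel die standing on the bench: shank 28 mm across narrowing to a thin 10 mm spigot, 62 mm high in all. Origin: centre of its underside.
- spigot_die_top (a point): Tip of the loose spigot die, 62 mm above the bench.
- die_block: Light wooden die block, fixed to the bench (it stands somewhere else, turned, each time): 125 mm (its x) by 185 mm (its y), 60 mm high, with six 30 mm round holes, 45 mm deep, in 2 rows along its y, 56 mm apart both ways. Five holes hold dies whose heads stand 12 to 26 mm above the block's top, at most 40 mm wide; one hole is empty. Origin: centre of its underside.
- empty_hole_mouth (a point): Centre of the mouth of the one empty hole, level with the block's top, 60 mm above the bench; z up. Which of the six holes it is changes.
- block_cone_top (a point): Top of the die sitting in the block whose head is a pointed cone, 30 mm across at its foot, point 24 mm above the block's top; on its axis. It is firmly seated.
- block_disc_top (a point): Top of the die sitting in the block whose head is a flat disc 40 mm across and 12 mm thick, flat top 12 mm above the block's top; on its axis. It is firmly seated.
- block_square_top (a point): Top of the die sitting in the block whose head is a flat 34 mm square, 16 mm thick, flat top 16 mm above the block's top; on its axis. It is firmly seated.
- block_spigot_top (a point): Top of the die sitting in the block whose head is a thin 10 mm spigot on a short taper, tip 26 mm above the block's top; on its axis. It is firmly seated.
- block_ball_top (a point): Top of the die sitting in the block whose head is a 20 mm ball on a 16 mm neck, ball top 24 mm above the block's top; on its axis. It is firmly seated.
- jar: Bystander: glass jar with a steel lid, 72 mm across, 85 mm high, loose. Origin: centre of its underside.
- hammer: Bystander: hammer 260 mm long lying roughly along y (head to +y) on the far part of the bench beyond the dies, loose, 26 mm high. Origin: middle of its length, underside.

How it is judged:
On the way, in this order (a step that is already met when the one before it is completed fails the run):
1. the fingertips point straight down at the loose domed die from just above it, for 1.5 s (horizontal distance between the grasp point and domed_die_top below 0.015 m and z of the grasp point in the frame of domed_die_top between 0.021 and 0.06 m and angle between the grasp point's own z axis and vertical above 2.79 rad), for 1.5 s.
2. the hand is lifted well clear: the TCP 130 mm or more above the bench (height (world z) of the grasp point above 0.13 m), for 0.05 s.
3. the fingertips point straight down at the empty hole from just above it, for 1.5 s (horizontal distance between the grasp point and empty_hole_mouth below 0.015 m and z of the grasp point in the frame of empty_hole_mouth between 0.021 and 0.06 m and angle between the grasp point's own z axis and vertical above 2.79 rad), for 1.5 s.
At the end, for the whole second after the job is handed in: The TCP is still within 15 mm of the empty hole's axis and 21 to 60 mm above its mouth (fingertips 2 to 41 mm above), the tool within 20 degrees of straight down; every loose thing is within 6 mm of where it stood (all of step 3 and distance of each of domed_die, square_die, spigot_die, jar, hammer from where it was at the start of the episode below 0.006 m); the robot touches nothing.
It fails at once if the robot touches something (contact force between any of the fingers, the arm and anything else above 0.3 N).
It fails at once if a loose thing is lifted, carried or shifted by more than 6 mm (not (distance of domed_die from where it was at the start of the episode below 0.006 m) or not (distance of square_die from where it was at the start of the episode below 0.006 m) or not (distance of spigot_die from where it was at the start of the episode below 0.006 m) or not (distance of jar from where it was at the start of the episode below 0.006 m) or not (distance of hammer from where it was at the start of the episode below 0.006 m)).
It fails at once if the tool point comes over a wrong die: within 15 mm of its axis and less than 60 mm (TCP) above its top ((horizontal distance between the grasp point and square_die_top below 0.015 m and z of the grasp point in the frame of square_die_top below 0.06 m) or (horizontal distance between the grasp point and spigot_die_top below 0.015 m and z of the grasp point in the frame of spigot_die_top below 0.06 m) or (horizontal distance between the grasp point and block_cone_top below 0.015 m and z of the grasp point in the frame of block_cone_top below 0.06 m) or (horizontal distance between the grasp point and block_disc_top below 0.015 m and z of the grasp point in the frame of block_disc_top below 0.06 m) or (horizontal distance between the grasp point and block_square_top below 0.015 m and z of the grasp point in the frame of block_square_top below 0.06 m) or (horizontal distance between the grasp point and block_spigot_top below 0.015 m and z of the grasp point in the frame of block_spigot_top below 0.06 m) or (horizontal distance between the grasp point and block_ball_top below 0.015 m and z of the grasp point in the frame of block_ball_top below 0.06 m)).
It also fails if it takes over 43 s, if anything falls off the work surface, if the arm or the gripper's body presses on something with over 40 N, if the wrist force passes 120 N, or if a joint passes its speed limit or range.

ROBOT

A 6-joint arm with a two-finger parallel gripper is mounted at the origin on the work surface. World frame = base frame: x ahead of the robot, y to its left, z up, the work surface at z = 0. Lengths are in m, angles in rad, forces in N, time in s.
With the tool pointing down it reaches from about 0.25 to 0.775 m from the base axis. Payload 4 kg.
Tool frame: the origin (TCP) lies between the finger pads, 19 mm behind the fingertips; this is the grasp point; z points along the fingers, y is the line along which they close (so a half turn about z gives the same grasp; the last joint's range is limited). The gripper opens to 94 mm and grips with 3 to 60 N. Pads are 16 mm wide; open, the fingers measure 119 mm over their backs; the gripper's body (75 mm by 177 mm) begins 78 mm behind the grasp point.
Start: joints at [-1.373, 0.087, 1.371, -0, 1.684, -0.103], TCP at [0.163, -0.525, 0.224] pointing down, gripper open.
Joint ranges: [-3.1, 3.1], [-0.76, 2.03], [0.27, 2.55], [-1.08, 4.22], [0.17, 2.65], [-2.57, 2.57]. Speed limits (rad/s): [2.79, 2.79, 3.14, 3.14, 3.14, 3.14].

INTERFACE

Orientations are given as [roll, pitch, yaw] about the fixed x, y, z axes, in that order (R = Rz(yaw) Ry(pitch) Rx(roll)).
In Python, from rig import * gives the robot as it stands.
- The arm moves only by the tool step_arm, never from a script. Its argument "plan" is a list of rows, each a list of 7 numbers: the shift along the tool's x, y, z in mm, then the turn, a rotation vector about the tool's x, y, z in degrees, then the opening, from 0 (shut) to 1 (fully open). In form: [[tx, ty, tz, ax, ay, az, claw], ...]. A call has 1 to 10 rows; each row is the pose to reach, as a shift and turn from the pose commanded when the call began, along the tool's axes at that moment; what a row does not reach only later rows make up. A row lasts 1/12 s, in which the tool goes at most 41.7 mm and 7.16 degrees, less where a joint would pass 70% of its speed; a pose out of reach is approached as far as the arm can. A call with a gripper value outside its range is refused whole. The fingers move at their own pace and stop on an object; the grip force is fixed at half the most. Time passes only in rows, so rows that repeat a pose let the fingers close. It gives the time, the measured TCP pose, the force, the opening and the grip force at its end, in the units of the state.
- get_state(): the state, without advancing time (a new reading comes with each control period).
- grab_frame(name): name is "scene" or "top" or "wrist"; returns the picture (420x560x3 uint8, red, green, blue); there is no depth.
- camera_info(name): a dict with "intrinsics" (3x3 intrinsics, pixels), "R" (3x3) and "t" (3): a world point X has camera coordinates R X + t. Camera axes: x right, y down, z forward; pixel columns grow to the right and rows downward; lengths in m; the calibration is good to about 2 mm. A picture is of the moment at which its call begins: read the wrist's pose just before it. camera_info takes no time and is no camera call; for the wrist camera it gives the pose at the moment of the call.
- sign_off(): hands the job in; it is judged then, once.
The state is a dict: "time": time; "q": joint angles; "joint_velocities": joint speeds; "tau": joint torques, N m; "ee_pos": TCP position; "tcp_rot": TCP orientation; "wrist_force": force on the tool from outside, world axes, zero at the start; "moment": the same for the moment, N m; "finger_gap": opening from 0.0 (shut) to 1.0 (fully open); "grip_force": force on a finger pad.
Only numpy, scipy, OpenCV 4.12 (cv2) and the standard library are available. Lean on these libraries where they do the work, as an engineer would, in place of code of your own. Each camera call takes 0.05 s, during which the arm holds its last target. There are 200 camera calls.

## Working session

There is one attempt and no reset: what is moved stays moved. The work goes in short steps, Python scripts to look and compute and a tool call to move; the robot and the scene stay as the last step left them, time stands still between calls to the robot, and variables do not carry over. Pictures are saved under pics/ and viewed, at most 10 in all, crops included, and the job is handed in when it is done.

Besides the shell and the picture viewer there is one more tool, called after "Call:" as a command line: name --pt "numbers of a row" for each row, then --argument value for the rest. step_arm: Moves the arm, as the interface text tells. Its arguments: {"type":"object","properties":{"plan":{"type":"array","items":{"type":"array","items":{"type":"number"}}}},"required":["plan"]}

```bash
mkdir -p pics
python3 - <<'E'
from rig import *
import cv2
s=get_state();print(s['time'],s['ee_pos'],s['tcp_rot'],s['finger_gap'])
for n in("top","scene"):
    f=grab_frame(n);cv2.imwrite(f"pics/{n}0.png",f[:,:,::-1]);c=camera_info(n);print(c)
E
```

```text
0.0 [ 0.16282843 -0.52481779  0.2231045 ] [-3.13942548e+00 -2.04852614e-04  3.00798108e-01] 1.001326589560138
{'intrinsics': array([[444.09206792,   0.        , 284.29193658],
       [  0.        , 444.09206792, 207.24929745],
       [  0.        ,   0.        ,   1.        ]]), 'R': array([[ 0.00412283, -0.99998951,  0.0019958 ],
       [-0.99597656, -0.00428494, -0.08951165],
       [ 0.08951926, -0.00161873, -0.99598378]]), 't': array([-0.01938061,  0.63664698,  0.93657756])}
{'intrinsics': array([[461.00190714,   0.        , 295.36176059],
       [  0.        , 461.00190714, 207.48229971],
       [  0.        ,   0.        ,   1.        ]]), 'R': array([[-0.54089766,  0.840772  ,  0.02306874],
       [ 0.48571415,  0.33463331, -0.80752852],
       [-0.68666694, -0.42558547, -0.58937723]]), 't': array([ 0.37992426, -0.20433483,  1.35119251])}
```

View pics/top0.png

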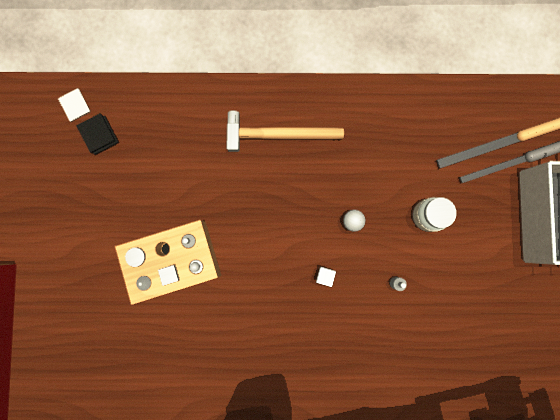

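View pics/scene0.png

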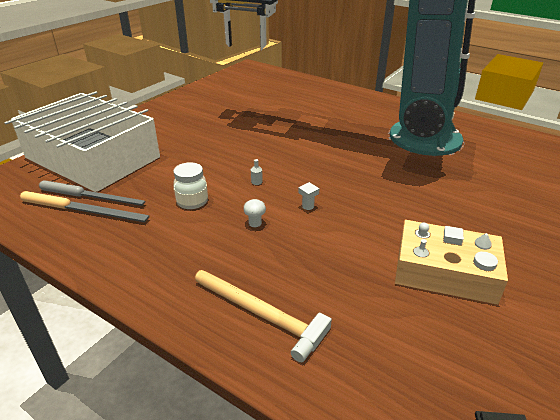

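The top view shows the domed die at about (354,220), the square die at (326,276), the spigot die at (398,284), and the block around (166,262). The empty hole is the dark one at (163,249), the middle of the far row. The scene view agrees: dome at (254,212), hole at (453,257).

```bash
cat > h.py <<'E'
import numpy as np,cv2
from rig import *
def cast(n,uv,z):
    c=camera_info(n);R=c['R'];o=-R.T@c['t'];d=R.T@np.linalg.inv(c['intrinsics'])@[*uv,1.];return o+d*(z-o[2])/d[2]
def blobs(mask,box):
    x0,y0,x1,y1=box;m=np.zeros_like(mask,dtype=np.uint8);m[y0:y1,x0:x1]=mask[y0:y1,x0:x1]
    n,l,s,c=cv2.connectedComponentsWithStats(m);return [(s[i],c[i].round(1)) for i in range(1,n) if s[i][4]>20]
E
python3 - <<'E'
from h import *
np.set_printoptions(suppress=True,precision=3)
f=cv2.imread('pics/top0.png');h=cv2.cvtColor(f,cv2.COLOR_BGR2HSV);S=h[...,1];V=h[...,2]
gray=(S<70)&(V>70)
for name,box,z in(("loose",(300,190,420,310),.05),("blockdies",(112,215,222,310),.075)):
    for s,c in blobs(gray,box): b=(s[0]+s[2]/2-.5,s[1]+s[3]/2-.5);print(name,s,c,cast("top",b,z))
for s,c in blobs(V<100,(150,235,180,262)): print("hole",s,c,cast("top",c,.06))
m=((S>70)&(V>150)&(h[...,0]>12)).astype(np.uint8);k=np.zeros_like(m);k[210:310,105:225]=m[210:310,105:225]
r=cv2.minAreaRect(cv2.findNonZero(k));print(r)
print([cast("top",p,.06) for p in cv2.boxPoints(r)])
g=cv2.imread('pics/scene0.png');h=cv2.cvtColor(g,cv2.COLOR_BGR2HSV)
for s,c in blobs(h[...,2]<125,(435,240,470,270)): print("hole sc",s,c,cast("scene",(s[0]+s[2]/2-.5,s[1]+s[3]/2-.5),.06))
for s,c in blobs((h[...,1]<70)&(h[...,2]>70),(235,190,275,235)): print("dome sc",s,c,cast("scene",(s[0]+s[2]/2-.5,s[1]+s[2]/2-.5),.045))
cv2.imwrite('pics/crop.png',np.hstack([cv2.resize(f[205:310,105:225],None,fx=4,fy=4)[:400],cv2.resize(f[190:290,320:400],None,fx=4,fy=4)]))
E
```

```text
loose [413 205   7  21  81] [416.8 215.1] [ 0.619 -0.296  0.05 ]
loose [344 210  21  21 367] [353.9 220.1] [ 0.608 -0.165  0.05 ]
loose [316 267  20  20 282] [325.5 276.3] [ 0.489 -0.104  0.05 ]
loose [390 277  17  14 165] [398.1 283.7] [ 0.476 -0.255  0.05 ]
blockdies [182 235  13  13 136] [188.  240.7] [0.562 0.181 0.075]
blockdies [125 248  20  19 300] [134.5 256.8] [0.529 0.289 0.075]
blockdies [189 260  14  14 143] [195.6 266.3] [0.51  0.164 0.075]
blockdies [158 265  20  21 290] [167.8 274.8] [0.493 0.221 0.075]
blockdies [137 276  14  14 155] [143.3 282.8] [0.477 0.269 0.075]
hole [156 243  13  12  83] [163.3 249.4] [0.545 0.235 0.06 ]
((165.30126953125, 261.7767333984375), (61.246395111083984, 92.07402038574219), 72.55281066894531)
[array([0.551, 0.342, 0.06 ]), array([0.609, 0.16 , 0.06 ]), array([0.488, 0.119, 0.06 ]), array([0.431, 0.299, 0.06 ])]
hole sc [444 240  18   5  71] [453.5 241.6] [0.501 0.224 0.06 ]
hole sc [444 253  17  10  89] [452.  257.7] [0.545 0.237 0.06 ]
dome sc [244 199  22  28 435] [254.3 211.5] [ 0.615 -0.16   0.045]
```

View pics/crop.png

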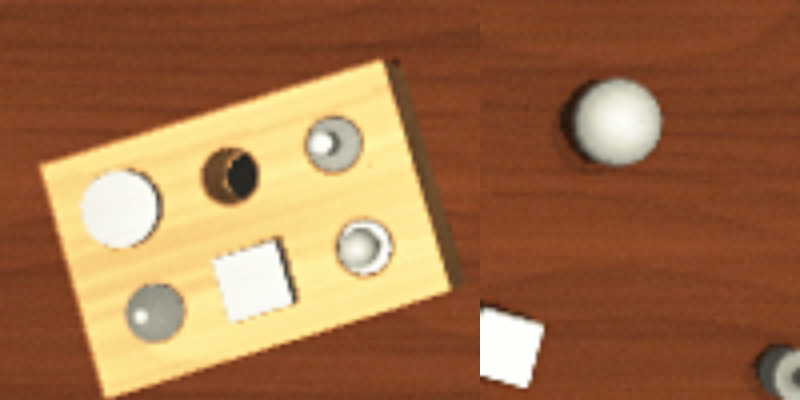

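Both views agree: dome axis ≈ (0.609, −0.164), hole ≈ (0.5455, 0.2365). I'll shut the fingers and travel at height.

Call:
step_arm --pt "30 -12 0 0 0 0 0" --pt "60 -24 0 0 0 0 0" --pt "90 -36 0 0 0 0 0" --pt "120 -48 0 0 0 0 0" --pt "150 -60 0 0 0 0 0" --pt "180 -72 0 0 0 0 0" --pt "210 -84 0 0 0 0 0" --pt "240 -96 0 0 0 0 0" --pt "270 -108 0 0 0 0 0" --pt "300 -120 0 0 0 0 0"

```text
time: 0.93
ee_pos: [0.4148, -0.3204, 0.2238]
tcp_rot: [-3.141, 0.0, 0.301]
wrist_force: [-0.3, -0.9, -0.2]
finger_gap: 0.326
grip_force: 0.0
```

Call:
step_arm --pt "30 -12 0 0 0 0 0" --pt "60 -24 0 0 0 0 0" --pt "90 -36 0 0 0 0 0" --pt "120 -48 0 0 0 0 0" --pt "150 -60 0 0 0 0 0" --pt "180 -72 0 0 0 0 0" --pt "210 -84 0 0 0 0 0" --pt "233 -93 0 0 0 0 0" --pt "233 -93 0 0 0 0 0" --pt "233 -93 0 0 0 0 0"

```text
time: 1.77
ee_pos: [0.6091, -0.163, 0.223]
tcp_rot: [-3.141, 0.002, 0.303]
wrist_force: [-0.0, 0.0, -0.3]
finger_gap: 0.005
grip_force: 0.0
```

Run:
```python
from h import *
s=get_state();print(s['time'],s['ee_pos'],s['tcp_rot'],s['finger_gap'])
f=grab_frame("wrist");g=grab_frame("top")
cv2.imwrite('pics/w1.png',f[:,:,::-1])
h=cv2.cvtColor(f,cv2.COLOR_RGB2HSV)
for ss,c in blobs((h[...,1]<70)&(h[...,2]>70),(0,0,560,420)): 
    if ss[4]>300: print(ss,cast("wrist",(ss[0]+ss[2]/2-.5,ss[1]+ss[3]/2-.5),.047))
```

```text
1.7667 [ 0.609149   -0.16299852  0.2229898 ] [-3.14066853e+00  2.13013177e-03  3.03019637e-01] 0.005130318982718043
[ 480  122   80   21 1438] [ 0.74243425 -0.37852645  0.047     ]
[504 168  56  14 686] [ 0.70650772 -0.41270172  0.047     ]
[ 266  173   42   43 1406] [ 0.60783649 -0.16789723  0.047     ]
[ 392  190   93   80 5274] [ 0.61931559 -0.34343055  0.047     ]
[ 253  239   30   77 1343] [ 0.50514706 -0.17659907  0.047     ]
[ 285  239   47   81 1396] [ 0.51684699 -0.22305649  0.047     ]
[ 186  249   41   45 1165] [ 0.49121592 -0.10549924  0.047     ]
[  304   271   256   147 11840] [ 0.47662864 -0.40065728  0.047     ]
[    0   288   184   130 10460] [0.33642476 0.00698746 0.047     ]
```

View pics/w1.png

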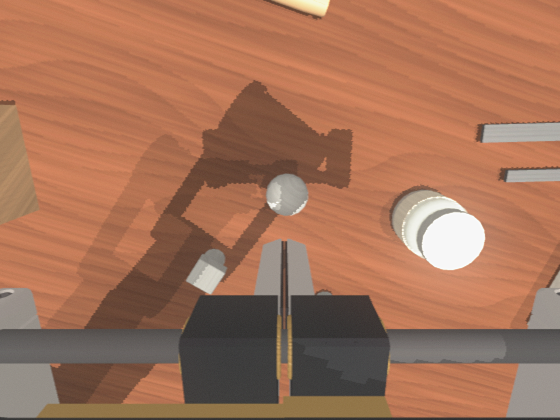

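The wrist view shows the dome at (287,195) and gives (0.608, −0.167), which agrees with the top view. I'll shift 2–3 mm, descend and hold.

Call:
step_arm --pt "-2 2 20 0 0 0 0" --pt "-2 2 40 0 0 0 0" --pt "-2 2 60 0 0 0 0" --pt "-2 2 80 0 0 0 0" --pt "-2 2 95 0 0 0 0" --pt "-2 2 108 0 0 0 0" --pt "-2 2 117 0 0 0 0" --pt "-2 2 123 0 0 0 0" --pt "-2 2 127 0 0 0 0" --pt "-2 2 127 0 0 0 0"

```text
time: 2.7
ee_pos: [0.6073, -0.1667, 0.0969]
tcp_rot: [-3.141, 0.0, 0.3]
wrist_force: [0.4, -0.7, -0.6]
finger_gap: 0.005
grip_force: 0.0
```

Call:
step_arm --pt "0 0 0 0 0 0 0" --pt "0 0 0 0 0 0 0" --pt "0 0 0 0 0 0 0" --pt "0 0 0 0 0 0 0" --pt "0 0 0 0 0 0 0" --pt "0 0 0 0 0 0 0" --pt "0 0 0 0 0 0 0" --pt "0 0 0 0 0 0 0" --pt "0 0 0 0 0 0 0" --pt "0 0 0 0 0 0 0"

```text
time: 3.53
ee_pos: [0.6075, -0.1665, 0.0972]
tcp_rot: [-3.142, 0.0, 0.301]
wrist_force: [-0.5, 0.0, -0.1]
finger_gap: 0.001
grip_force: 0.0
```

Run:
```python
from h import *
s=get_state();print(s['time'],s['ee_pos'],s['tcp_rot'],s['wrist_force'])
f=grab_frame("scene");cv2.imwrite('pics/s2.png',cv2.resize(f[130:270,150:370,::-1],None,fx=3,fy=3))
```

```text
3.5333 [ 0.60754971 -0.16647132  0.09721773] [-3.14158149e+00  1.45527188e-04  3.00810350e-01] [-0.5023104   0.04414723 -0.12836691]
```

View pics/s2.png

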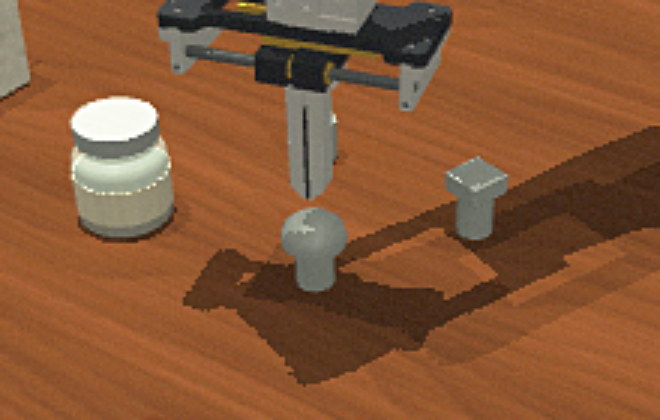

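The fingertips (310,195) sit just above the dome's top (315,210), well aligned. Next: hold longer, lift, cross to the hole.

Call:
step_arm --pt "0 0 0 0 0 0 0" --pt "0 0 0 0 0 0 0" --pt "0 0 0 0 0 0 0" --pt "0 0 0 0 0 0 0" --pt "0 0 0 0 0 0 0" --pt "0 0 0 0 0 0 0" --pt "0 0 0 0 0 0 0" --pt "0 0 0 0 0 0 0" --pt "0 0 0 0 0 0 0" --pt "0 0 0 0 0 0 0"

```text
time: 4.42
ee_pos: [0.6076, -0.1665, 0.0973]
tcp_rot: [3.142, 0.0, 0.301]
wrist_force: [0.0, 1.0, 0.9]
finger_gap: 0.007
grip_force: 0.0
```

Call:
step_arm --pt "0 0 0 0 0 0 0" --pt "0 0 0 0 0 0 0" --pt "0 0 0 0 0 0 0" --pt "0 0 0 0 0 0 0" --pt "0 0 0 0 0 0 0" --pt "0 0 0 0 0 0 0" --pt "0 0 0 0 0 0 0" --pt "0 0 0 0 0 0 0" --pt "0 0 0 0 0 0 0" --pt "0 0 0 0 0 0 0"

```text
time: 5.25
ee_pos: [0.6076, -0.1665, 0.0973]
tcp_rot: [3.141, 0.0, 0.301]
wrist_force: [0.6, -0.7, -0.5]
finger_gap: 0.005
grip_force: 0.0
```

Call:
step_arm --pt "0 0 -20 0 0 0 0" --pt "0 0 -45 0 0 0 0" --pt "0 0 -70 0 0 0 0" --pt "0 0 -95 0 0 0 0" --pt "0 0 -115 0 0 0 0" --pt "0 0 -125 0 0 0 0" --pt "0 0 -125 0 0 0 0" --pt "0 0 -125 0 0 0 0"

```text
time: 5.92
ee_pos: [0.6076, -0.1665, 0.222]
tcp_rot: [3.141, -0.0, 0.301]
wrist_force: [0.1, -0.5, -0.4]
finger_gap: 0.005
grip_force: 0.0
```

Call:
step_arm --pt "3 -20 0 0 0 0 0" --pt "7 -45 0 0 0 0 0" --pt "10 -70 0 0 0 0 0" --pt "15 -100 0 0 0 0 0" --pt "19 -130 0 0 0 0 0" --pt "24 -160 0 0 0 0 0" --pt "28 -190 0 0 0 0 0" --pt "33 -220 0 0 0 0 0" --pt "37 -245 0 0 0 0 0" --pt "40 -270 0 0 0 0 0"

```text
time: 6.75
ee_pos: [0.5644, 0.1047, 0.2193]
tcp_rot: [-3.141, 0.005, 0.301]
wrist_force: [-1.2, -0.3, -0.4]
finger_gap: 0.003
grip_force: 0.0
```

Call:
step_arm --pt "4 -25 0 0 0 0 0" --pt "8 -50 0 0 0 0 0" --pt "12 -75 0 0 0 0 0" --pt "16 -100 0 0 0 0 0" --pt "19 -120 0 0 0 0 0" --pt "20 -133 0 0 0 0 0" --pt "20 -133 0 0 0 0 0" --pt "20 -133 0 0 0 0 0" --pt "20 -133 0 0 0 0 0"

```text
time: 7.5
ee_pos: [0.5455, 0.2351, 0.2214]
tcp_rot: [3.141, 0.001, 0.3]
wrist_force: [-0.1, 0.2, -0.2]
finger_gap: 0.006
grip_force: 0.0
```

Run:
```python
from h import *
s=get_state();print(s['time'],s['ee_pos'],s['tcp_rot'],s['wrist_force'])
f=grab_frame("wrist");cv2.imwrite('pics/w3.png',f[:,:,::-1])
c=camera_info("wrist");p=c['intrinsics']@(c['R']@[.5455,.2365,.06]+c['t']);print(p[:2]/p[2])
```

```text
7.5 [0.54549943 0.23511884 0.22141241] [3.14064357e+00 1.48618350e-03 2.99889708e-01] [-0.07538111  0.22038365 -0.24996636]
[282.01287281 195.90675272]
```

View pics/w3.png

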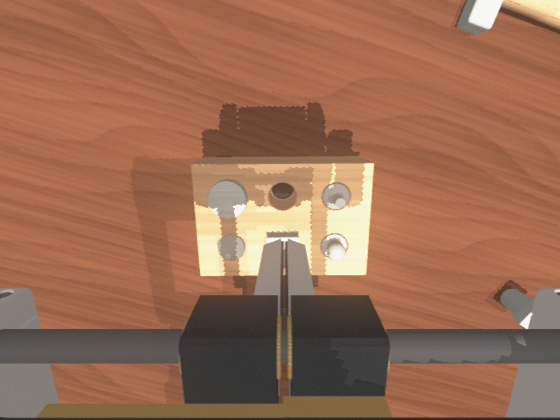

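The wrist view shows the empty hole at (282,196), exactly where my estimate projects. I'll descend there and hold.

Call:
step_arm --pt "0 0 20 0 0 0 0" --pt "0 -1 40 0 0 0 0" --pt "0 -1 60 0 0 0 0" --pt "0 -1 80 0 0 0 0" --pt "0 -1 95 0 0 0 0" --pt "0 -1 107 0 0 0 0" --pt "0 -1 116 0 0 0 0" --pt "0 -1 121 0 0 0 0" --pt "0 -1 124 0 0 0 0" --pt "0 -1 124 0 0 0 0"

```text
time: 8.38
ee_pos: [0.5454, 0.237, 0.0982]
tcp_rot: [3.141, -0.0, 0.3]
wrist_force: [-0.0, 0.6, -0.0]
finger_gap: 0.005
grip_force: 0.0
```

Call:
step_arm --pt "0 0 0 0 0 0 0" --pt "0 0 0 0 0 0 0" --pt "0 0 0 0 0 0 0" --pt "0 0 0 0 0 0 0" --pt "0 0 0 0 0 0 0" --pt "0 0 0 0 0 0 0" --pt "0 0 0 0 0 0 0" --pt "0 0 0 0 0 0 0" --pt "0 0 0 0 0 0 0" --pt "0 0 0 0 0 0 0"

```text
time: 9.22
ee_pos: [0.5452, 0.2372, 0.0982]
tcp_rot: [3.142, 0.0, 0.301]
wrist_force: [0.5, -0.1, -1.3]
finger_gap: 0.004
grip_force: 0.0
```

Call:
step_arm --pt "0 0 0 0 0 0 0" --pt "0 0 0 0 0 0 0" --pt "0 0 0 0 0 0 0" --pt "0 0 0 0 0 0 0" --pt "0 0 0 0 0 0 0" --pt "0 0 0 0 0 0 0" --pt "0 0 0 0 0 0 0" --pt "0 0 0 0 0 0 0" --pt "0 0 0 0 0 0 0" --pt "0 0 0 0 0 0 0"

```text
time: 10.05
ee_pos: [0.5452, 0.2372, 0.0983]
tcp_rot: [3.142, -0.0, 0.301]
wrist_force: [0.3, 0.6, 0.3]
finger_gap: 0.001
grip_force: 0.0
```

Call:
step_arm --pt "0 0 0 0 0 0 0" --pt "0 0 0 0 0 0 0" --pt "0 0 0 0 0 0 0" --pt "0 0 0 0 0 0 0" --pt "0 0 0 0 0 0 0" --pt "0 0 0 0 0 0 0" --pt "0 0 0 0 0 0 0" --pt "0 0 0 0 0 0 0" --pt "0 0 0 0 0 0 0" --pt "0 0 0 0 0 0 0"

```text
time: 10.88
ee_pos: [0.5452, 0.2372, 0.0983]
tcp_rot: [3.142, 0.0, 0.301]
wrist_force: [0.1, 0.0, 0.4]
finger_gap: 0.004
grip_force: 0.0
```

Run:
```python
from h import *
f=grab_frame("scene");cv2.imwrite('pics/s4.png',cv2.resize(f[150:330,340:560,::-1],None,fx=3,fy=3))
s=get_state();print(s['time'],s['ee_pos'],s['tcp_rot'],s['wrist_force'])
```

```text
10.9333 [0.54520536 0.23716489 0.09823699] [3.14152796e+00 7.60648972e-06 3.00754462e-01] [-0.21969866  0.65909184  0.66827031]
```

View pics/s4.png

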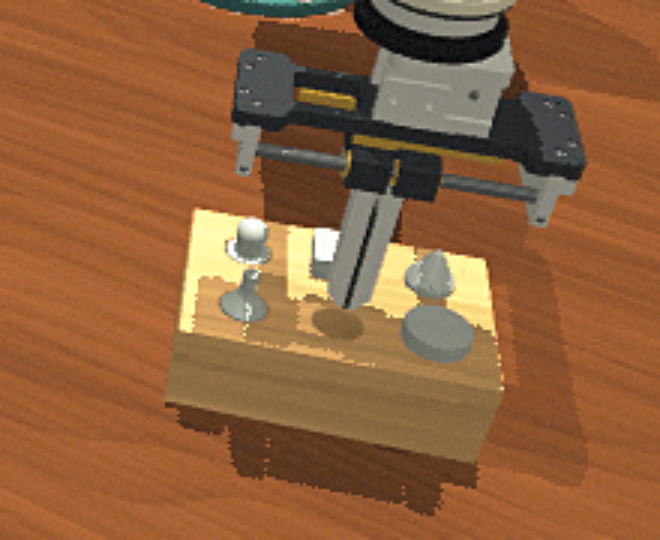

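The fingertips (348,307) are just above the empty hole (338,323), touching nothing, and have held there for over 2.5 s.

```bash
python3 -c "
from rig import *
print(sign_off())"
```

```text
the job is handed in; nothing more can be done
None
```

The arm pointed at the domed die for about 2.5 s, lifted clear, then pointed at the empty hole (middle of the block's far row) for over 2.5 s; I handed the job in with it still there and saw no sign of contact, but the hand-in returned no verdict.

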